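Pack the short post and hold the deck seated

TASK

One of the four posts under the instrument's sprung deck is too short: slide the thick red horseshoe packer, held by its tab, into the gap there (the only gap wide enough), slot around the stud and fully home, and let go of it so that it lies flat on the post. Then press the deck plate down with the gripper until it sits firmly on the packer, without pushing on the rotor, and finish while still holding the deck down (the nuts would be run on next). Leave everything else on the bench where it is.

Things in the scene. Friction and masses are not known exactly. Their poses are not given: they have to be found in the camera images.
- packer_tab (a point): centre (half-way up) of the grip tab of the thick red horseshoe packer, 50 g, 95 x 46 x 10 mm, lying flat. x points along it to the slot's open end, z up. The tab is 22 mm wide, from 19 mm behind this point to 24 mm ahead, where the 46 mm wide head begins; the head ends 76 mm ahead. The slot in the head is 14 mm wide, 36 mm deep, open at that end
- packer_seat (a point): point on the red packer's underside where a stud's axis stands when the packer is fully home (stud at the bottom of the slot): 42 mm ahead of the tab point along x, 5 mm below it, on the centre line
- deck_top (a point): centre of the upper face of the instrument's deck, an aluminium plate 170 (x) x 250 (y) x 8 mm, 92 mm above the bench when up; x, y along its edges, z up. Studs come up through it at x = +-63, y = +-90 mm. The strips along both long edges (x 35 to 85 mm either side) are bare but for the studs; two guide bushes at x = 0, y = +-108 mm are 22 mm high
- deck (a joint): how far the deck is pressed down, m: 0 = up, 0.006 = seated flush on the three long posts and the packer. It stays level and springs up by itself: 3 N to start it, 9 N to reach 0.006, anywhere on the plate; more force bears on the packer. With the deck up the gap above a long post is 6 mm, above the short post 16 mm
- rotor: tube rotor (copper disc 68 mm across, six white caps) on a motor in the middle of the deck; it, the motor and the driver beside it lie within 30 mm of the deck's middle line in x, up to 73 mm above the plate. Not to be pushed on. Origin: the disc's centre, 38 mm above the plate. The instrument's base tray below (200 x 280 mm, top 22 mm above the bench) is fixed
- post_a_face (a point): centre of the 40 x 40 mm bearing face of a brass post under a corner of the deck; axes as the deck's. Its stud, 8 mm thick, rises 45 mm from here. Three posts are long (face 78 mm above the bench), one short (68 mm, its stud also 10 mm lower above the deck); which corner varies. The packer goes in from outside over the nearer long edge, along the deck's x
- post_b_face (a point): the same of another post
- post_c_face (a point): the same of another post
- post_d_face (a point): the same of another post
- thin_packer_tab (a point): centre of the tab of a thin white packer, same outline but 4 mm thick, leave alone; it may lie in either of the two places where the red one may lie
- screwdriver: screwdriver with an olive handle, 200 mm, lying on the bench; leave alone
- pliers: red-handled pliers, 165 mm, lying on the bench; leave alone
- multimeter: yellow multimeter, 140 x 75 x 36 mm; leave alone
- solder_reel: grey reel of solder, 60 mm across, 40 mm high; leave alone
- nut_tray: blue tray of nuts, 85 x 110 x 28 mm; leave alone
- cleaner: white bottle, 60 mm across, 150 mm high; leave alone
There are look-alikes about, which are no part of the job. What is shaped like the part that bears packer_tab but black or blue is not meant.

How it is judged:
On the way, in this order (a step that is already met when the one before it is completed fails the run):
1. the red packer is in the gap on the short post, fully home on the stud, lying flat on the bearing face and let go, the deck still up (horizontal distance between packer_seat and post_d_face below 0.008 m and z of packer_seat in the frame of post_d_face between -0.002 and 0.0025 m and contact force between the fingers and packer below 0.3 N and value of joint deck below 0.002 m), for 0.2 s.
2. the deck is pressed down onto the packer (value of joint deck above 0.005 m and contact force between packer and deck above 1 N), for 0.5 s.
At the end, for the whole second after the job is handed in: the red packer lies flat (within 0.06 rad) on the short post's face, its seat point within 8 mm of the stud's axis and 2.5 mm of the face, not touched by the fingers; the robot presses the deck with more than 5 N, so that it is down by more than 5 mm and bears on the packer with more than 1 N (all of step 2 and contact force between any of the fingers, the arm and deck above 5 N and contact force between the fingers and packer below 0.3 N and horizontal distance between packer_seat and post_d_face below 0.008 m and z of packer_seat in the frame of post_d_face between -0.002 and 0.0025 m and angle between packer_seat's own z axis and vertical below 0.06 rad); the arm keeps its last pose, push and grip.
It fails at once if the rotor is pushed on (contact force between any of the fingers, the arm and rotor above 2 N).
It fails at once if another thing on the bench is moved by more than 30 mm (distance of any of thin_packer_tab, screwdriver, pliers, multimeter, solder_reel, nut_tray, cleaner from where it was at the start of the episode above 0.03 m).
It also fails if it takes over 45 s, if anything falls off the work surface, if the arm or the gripper's body presses on something with over 40 N, if the wrist force passes 120 N, or if a joint passes its speed limit or range.

ROBOT

A 6-joint arm with a two-finger parallel gripper is mounted at the origin on the work surface. World frame = base frame: x ahead of the robot, y to its left, z up, the work surface at z = 0. Lengths are in m, angles in rad, forces in N, time in s.
With the tool pointing down it reaches from about 0.375 to 0.9 m from the base axis. Payload 3.1 kg.
Tool frame: the origin (TCP) lies at the very end of the fingers, on their centre line; the grasp point (between the pads) lies 19 mm behind it; z points along the fingers, y is the line along which they close (so a half turn about z gives the same grasp; the last joint's range is limited). The gripper opens to 87 mm and grips with 3 to 60 N. Pads are 19 mm wide; open, the fingers measure 117 mm over their backs; the gripper's body (75 mm by 190 mm) begins 51 mm behind the grasp point.
Start: joints at [-1.407, 0.527, 1.433, -0, 1.181, -0.178], TCP at [0.21, -0.589, 0.223] pointing down, gripper open.
Joint ranges: [-3.08, 3.08], [-0.75, 2.2], [0.22, 2.44], [-1.43, 4.57], [0, 2.65], [-2.85, 2.85]. Speed limits (rad/s): [2.79, 2.79, 3.14, 3.14, 3.14, 3.14].

INTERFACE

Orientations are given as a unit quaternion [x, y, z, w].
In Python, from rig import status, viewer, robot gives the robot as it stands.
- The arm moves only by the tool arm_command, never from a script. Its arguments are lists of equal length, an entry for each row: "delta_rot": the turn, a rotation vector about the tool's x, y, z in degrees, a list of three; "delta_pos": the shift along the tool's x, y, z in m, a list of three; "gripper": the closure, from -1 (fully open) to 1 (shut). In form: {"delta_rot": [[rx, ry, rz], ...], "delta_pos": [[dx, dy, dz], ...], "gripper": [gripper, ...]}. A call has 1 to 12 rows; each row is the pose to reach, as a shift and turn from the pose commanded when the call began, along the tool's axes at that moment; what a row does not reach only later rows make up. A row lasts 1/12 s, in which the tool goes at most 41.7 mm and 7.16 degrees, less where a joint would pass 70% of its speed; a pose out of reach is approached as far as the arm can. A call with a gripper value outside its range is refused whole. The fingers move at their own pace and stop on an object; "grip_force" is the grip in N (left out, the last holds). Time passes only in rows, so rows that repeat a pose let the fingers close. It gives the time, the measured TCP pose, the force, the opening and the grip force at its end, in the units of the state.
- status.get_obs(): the state, without advancing time (a new reading comes with each control period).
- viewer.camera(name): name is "scene" or "top" or "wrist"; returns a dict with "pixels" (480x640x3 uint8, blue, green, red), "fx", "fy", "cx", "cy" (pixels), "k1" (the pictures are not rectified: a ray, as slopes to the right and down, at radius r is drawn at 1 + k1 r^2 times it, then the intrinsics apply), "pose" (4x4, takes a point from camera to world coordinates); the wrist camera has in their place "mount" (4x4, takes a point from camera to tool coordinates, whose origin is the TCP and whose axes are the flange's). Camera axes: x right, y down, z forward; pixel columns grow to the right and rows downward; lengths in m; the calibration is good to about 2 mm. A picture is of the moment at which its call begins: read the wrist's pose just before it. There is no depth.
- robot.hand_in(): hands the job in; it is judged then, once.
The state is a dict: "time": time; "q": joint angles; "joint_velocities": joint speeds; "joint_torque": joint torques, N m; "position": TCP position; "tool_rot": TCP orientation; "ft_force": force on the tool from outside, world axes, zero at the start; "moment": the same for the moment, N m; "grip_width": finger opening in m; "grip_force": force on a finger pad.
Only numpy, scipy, OpenCV 4.12 (cv2) and the standard library are available. Lean on these libraries where they do the work, as an engineer would, in place of code of your own. Each camera call takes 0.05 s, during which the arm holds its last target. There are 200 camera calls.

## Working session

There is one attempt and no reset: what is moved stays moved. The work goes in short steps, Python scripts to look and compute and a tool call to move; the robot and the scene stay as the last step left them, time stands still between calls to the robot, and variables do not carry over. Pictures are saved under pics/ and viewed, at most 10 in all, crops included, and the job is handed in when it is done.

Besides the shell and the picture viewer there is one more tool, called by a JSON object that holds its "api" and its "payload". arm_command: Moves the arm, as the interface text tells. Its arguments: {"type":"object","properties":{"delta_rot":{"type":"array","items":{"type":"array","items":{"type":"number"}}},"delta_pos":{"type":"array","items":{"type":"array","items":{"type":"number"}}},"gripper":{"type":"array","items":{"type":"number"}},"grip_force":{"type":"number"}},"required":["delta_rot","delta_pos","gripper"]}

```bash
mkdir -p pics; cat > h.py <<'E'
import numpy as np, cv2
from rig import status, viewer, robot
from scipy.spatial.transform import Rotation as R
def snap(n,f):
    o=status.get_obs(); c=viewer.camera(n); cv2.imwrite('pics/'+f+'.png',c['pixels'])
    T=np.eye(4)
    if n=='wrist':
        T[:3,:3]=R.from_quat(o['tool_rot']).as_matrix(); T[:3,3]=o['position']; T=T@np.array(c['mount'])
    else: T=np.array(c['pose'])
    np.savez('pics/'+f+'.npz',T=T,K=[c['fx'],c['fy'],c['cx'],c['cy'],c['k1']])
    return c
def ray(f,u,v):
    d=np.load('pics/'+f+'.npz'); T=d['T']; fx,fy,cx,cy,k=d['K']
    p=cv2.undistortPoints(np.array([[[u,v]]],float),np.array([[fx,0,cx],[0,fy,cy],[0,0,1.]]),np.array([k,0,0,0.]))[0,0]
    return T[:3,3],T[:3,:3]@np.array([p[0],p[1],1])
def at(f,u,v,z):
    o,r=ray(f,u,v); return o+r*(z-o[2])/r[2]
def proj(f,P):
    d=np.load('pics/'+f+'.npz'); T=np.linalg.inv(d['T']); fx,fy,cx,cy,k=d['K']
    P=np.atleast_2d(P)@T[:3,:3].T+T[:3,3]; s=P[:,:2]/P[:,2:]; s=s*(1+k*(s**2).sum(1,keepdims=True))
    return s*[fx,fy]+[cx,cy]
E
python3 -c "
from h import *
for n in('top','scene'):
    snap(n,n+'0'); d=np.load('pics/'+n+'0.npz'); print(n,d['T'].round(3).tolist(),d['K'])
c=snap('wrist','w0'); print(np.array(c['mount']).round(3).tolist()); print(status.get_obs())
"
```

```text
top [[-0.007, -0.99, 0.14, 0.326], [-1.0, 0.007, 0.004, 0.016], [-0.005, -0.14, -0.99, 1.188], [0.0, 0.0, 0.0, 1.0]] [ 4.55579549e+02  4.55579549e+02  3.19866038e+02  2.44810321e+02
 -4.01032418e-03]
scene [[-0.235, 0.679, -0.696, 1.44], [0.972, 0.166, -0.166, 0.219], [0.003, -0.715, -0.699, 1.043], [0.0, 0.0, 0.0, 1.0]] [ 5.19294148e+02  5.19294148e+02  3.14048069e+02  2.40497125e+02
 -8.01198929e-02]
[[-0.0, -0.959, -0.285, 0.079], [1.0, -0.0, -0.001, 0.001], [0.001, -0.285, 0.959, -0.163], [0.0, 0.0, 0.0, 1.0]]
{'time': 0.15, 'q': array([-1.40647969e+00,  5.28253569e-01,  1.43359614e+00, -2.98765937e-05,
        1.18140616e+00, -1.78520485e-01]), 'joint_velocities': array([-0.00154056, -0.00300748, -0.00420233,  0.00224362,  0.00025425,
       -0.00205403]), 'joint_torque': array([ 8.39683671e-04, -4.40430701e+01, -1.76842386e+01,  6.33726432e-02,
        5.52611053e-02, -9.68173663e-05]), 'position': array([ 0.21001507, -0.58806538,  0.22179962]), 'tool_rot': array([ 9.85342469e-01,  1.70585833e-01, -7.90896632e-06, -8.31688756e-04]), 'ft_force': array([0.25851961, 0.3920398 , 0.82499426]), 'moment': array([-0.036975  ,  0.02126606,  0.01186348]), 'grip_force': 0.0, 'grip_width': 0.08719955724263244}
```

View pics/top0.png

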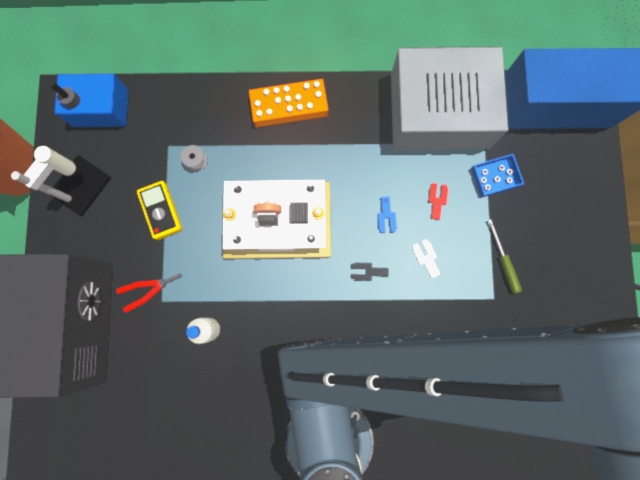

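View pics/scene0.png

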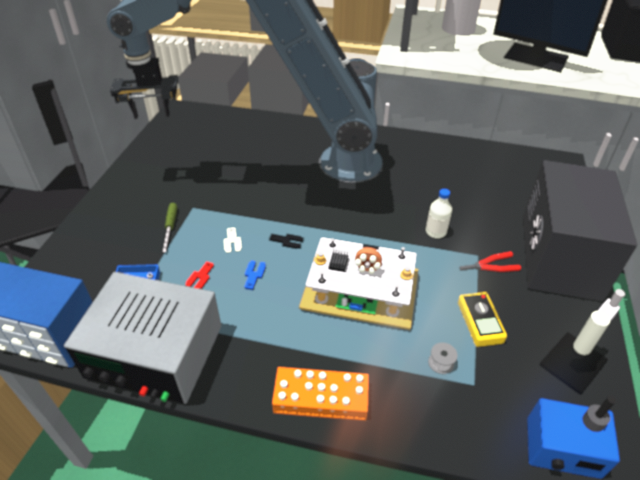

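The top view shows packer shapes in red (438,200), white (427,258), blue (387,214) and black (370,271). Only the red one fits the description. The deck studs are at about (237,189), (311,188), (237,239) and (311,238). I'll confirm with enlarged crops.

```bash
python3 -c "
from h import *
a=cv2.imread('pics/top0.png');b=cv2.imread('pics/scene0.png')
A=cv2.resize(a[170:265,215:335],(480,380),interpolation=3)
B=cv2.resize(b[230:335,295:425],(480,388),interpolation=3)
C=cv2.resize(a[175:225,410:460],(300,300),interpolation=3)
o=np.zeros((600,800,3),'u1');
o[:300,:400]=cv2.resize(a[170:265,210:335],(400,300),interpolation=3)
o[:300,400:]=cv2.resize(b[235:335,295:425],(400,300),interpolation=3)
o[300:,:300]=C
cv2.imwrite('pics/crop0.png',o)
m=cv2.inRange(a[175:225,410:460],(0,0,120),(90,90,255));n,l,s,c=cv2.connectedComponentsWithStats(m);print(s,c)
ys,xs=np.nonzero(m)
P=np.array([at('top0',x+410,y+175,.01)[:2] for x,y in zip(xs,ys)]).astype('f4')
r=cv2.minAreaRect(P);print(r,cv2.boxPoints(r),P.mean(0))
for u,v in((237,189),(311,188),(237,239),(311,238)): print(at('top0',u,v,.115))
"
```

```text
[[   0    0   50   50 2464]
 [  31   11    3   12   13]
 [  21   12    1    2    2]
 [  20   15    2    7    8]
 [  19   25    5    3    7]
 [  32   28    2    1    2]
 [  23   31    1    2    2]
 [  25   43    2    1    2]] [[24.48295455 24.5450487 ]
 [31.76923077 16.69230769]
 [21.         12.5       ]
 [20.125      17.625     ]
 [20.85714286 26.14285714]
 [32.5        28.        ]
 [23.         31.5       ]
 [25.5        43.        ]]
((0.604989230632782, -0.2872847318649292), (0.03696823492646217, 0.08739642053842545), 87.43914031982422) [[ 0.5605088  -0.30379793]
 [ 0.6478179  -0.30770287]
 [ 0.6494697  -0.27077153]
 [ 0.56216055 -0.2668666 ]] [ 0.61965907 -0.28704432]
[0.615693   0.21976433 0.115     ]
[0.6167133  0.04049953 0.115     ]
[0.49314366 0.2174596  0.115     ]
[0.49422693 0.04099038 0.115     ]
```

View pics/crop0.png

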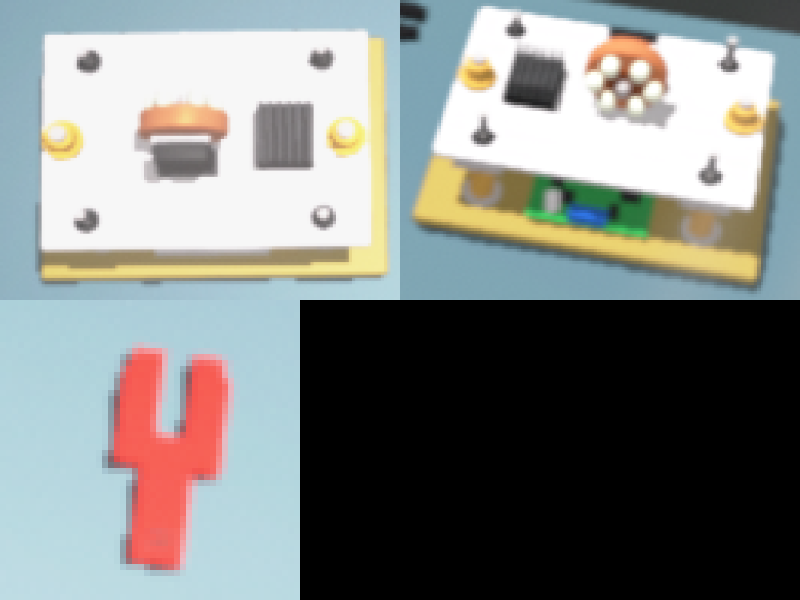

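The crops show the red horseshoe packer at top (437,202), with its tab toward −x and its slot toward +x. The deck's lower-right stud in the top view, (311,238), looks short in both views. The other three stand taller in the scene view. Next I measure more exactly.

```bash
cat >> h.py <<'E'
def delta(P,yaw):  # target TCP, tool down, tool x at yaw (deg) -> tool-frame delta from measured pose
    o=status.get_obs(); r=R.from_quat(o['tool_rot']); 
    t=R.from_matrix(np.array([[np.cos(np.radians(yaw)),np.sin(np.radians(yaw)),0],[np.sin(np.radians(yaw)),-np.cos(np.radians(yaw)),0],[0,0,-1]]).T)
    print('now',o['position'].round(4),'yaw',np.degrees(np.arctan2(*r.as_matrix()[[1,0],0])).round(2),'dpos',r.inv().apply(np.array(P)-o['position']).round(4),'drot',np.degrees((r.inv()*t).as_rotvec()).round(2))
E
python3 -c "
from h import *
ta=at('top0',435.8,219.2,.01);fr=at('top0',439.7,184.,.01)
d=fr-ta;yaw=np.degrees(np.arctan2(d[1],d[0]));L=np.linalg.norm(d);tab=ta+d/L*.019
print(ta,fr,L,yaw,tab)
delta([tab[0],tab[1],.17],yaw)
"
```

```text
[ 0.55821981 -0.28478289  0.01      ] [ 0.65335345 -0.29918414  0.01      ] 0.09621749718010478 -8.608033604205604 [ 0.57700578 -0.28762669  0.01      ]
now [ 0.21   -0.5881  0.2218] yaw 19.64 dpos [ 0.4466 -0.1595  0.0522] drot [-1.000e-01  1.000e-02  2.825e+01]
```

{"api": "arm_command", "payload": {"delta_rot": [[0,0,3],[0,0,6],[0,0,9],[0,0,12],[0,0,15],[0,0,18],[0,0,21],[0,0,24],[0,0,28],[0,0,28],[0,0,28],[0,0,28]], "delta_pos": [[0.035,-0.0125,0],[0.07,-0.025,0],[0.105,-0.0375,0],[0.14,-0.05,0],[0.175,-0.0625,0],[0.21,-0.075,0],[0.245,-0.0875,0.01],[0.28,-0.1,0.02],[0.315,-0.113,0.03],[0.35,-0.125,0.04],[0.385,-0.137,0.05],[0.42,-0.15,0.052]], "gripper": [-1,-1,-1,-1,-1,-1,-1,-1,-1,-1,-1,-1]}}

```text
time: 1.15
position: [0.5554, -0.3041, 0.1683]
tool_rot: [0.997, -0.073, -0.002, -0.001]
ft_force: [0.4, 0.1, -0.1]
grip_width: 0.0865
grip_force: 0.0
```

{"api": "arm_command", "payload": {"delta_rot": [[0,0,0],[0,0,0],[0,0,0]], "delta_pos": [[0.023,0.013,0],[0.023,0.013,0],[0.023,0.013,0]], "gripper": [-1,-1,-1]}}

```text
time: 1.4
position: [0.577, -0.3223, 0.1699]
tool_rot: [0.997, -0.072, -0.0, 0.0]
ft_force: [0.5, 0.6, -0.1]
grip_width: 0.0872
grip_force: 0.0
```

```bash
python3 -c "
from h import *
snap('wrist','w1'); delta([.577,-.2876,.17],-8.6)
"
```

```text
now [ 0.5758 -0.3221  0.1699] yaw -8.34 dpos [-0.0038 -0.0344 -0.    ] drot [-0.03  0.08  0.26]
```

View pics/w1.png

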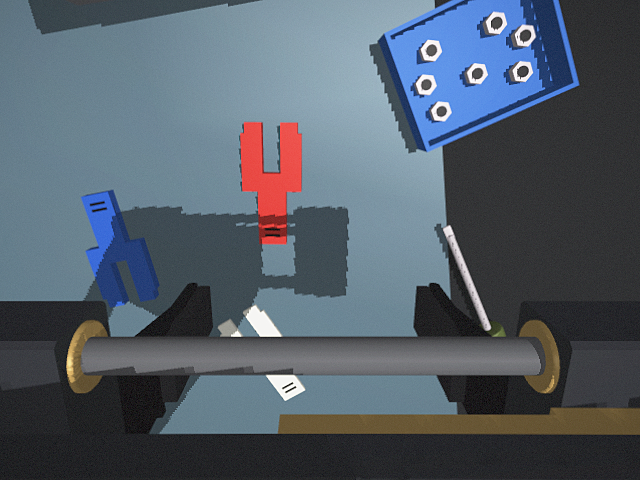

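The wrist view shows the red packer clearly. Its tab end is at (273,243), its fork ends at (243..301,122), and the head starts at row 191.

```bash
python3 -c "
from h import *
ta=at('w1',273.3,243,.01);fr=at('w1',271.5,122,.01);hs=at('w1',272,191,.01)
d=fr-ta;yaw=np.degrees(np.arctan2(d[1],d[0]));L=np.linalg.norm(d);u=d/L;tab=((ta+u*.019)+(hs-u*.024)+(fr-u*.076))/3
print(ta,fr,L,np.linalg.norm(hs-ta),yaw,tab)
delta([tab[0],tab[1],.004],yaw)
"
```

```text
[ 0.56143139 -0.28762449  0.01      ] [ 0.6549055  -0.30250575  0.01      ] 0.09465125727042215 0.04264091966248773 -9.045686502199738 [ 0.57998332 -0.29043686  0.01      ]
now [ 0.5758 -0.3221  0.1699] yaw -8.34 dpos [-0.0002 -0.0319  0.166 ] drot [-0.03  0.08  0.71]
```

{"api": "arm_command", "payload": {"delta_rot": [[0,0,0.7],[0,0,0.7],[0,0,0.7],[0,0,0.7],[0,0,0.7],[0,0,0.7],[0,0,0.7],[0,0,0.7],[0,0,0.7],[0,0,0.7],[0,0,0.7]], "delta_pos": [[0,-0.016,0.01],[0,-0.032,0.035],[0,-0.032,0.07],[0,-0.032,0.105],[0,-0.032,0.135],[0,-0.032,0.152],[0,-0.032,0.16],[0,-0.032,0.164],[0,-0.032,0.166],[0,-0.032,0.166],[0,-0.032,0.166]], "gripper": [-0.6,-0.6,-0.6,-0.6,-0.4,-0.4,-0.4,-0.4,-0.4,-0.4,-0.4], "grip_force": 20}}

```text
time: 2.37
position: [0.5815, -0.2915, 0.0061]
tool_rot: [0.997, -0.079, 0.001, 0.001]
ft_force: [-0.4, 0.5, -0.4]
grip_width: 0.061
grip_force: 0.0
```

{"api": "arm_command", "payload": {"delta_rot": [[0,0,0],[0,0,0],[0,0,0],[0,0,0],[0,0,0],[0,0,0],[0,0,0],[0,0,0]], "delta_pos": [[0,0,0],[0,0,0],[0,0,0],[0,0,0],[0,0,0],[0,0,0],[0,0,0],[0,0,0]], "gripper": [1,1,1,1,1,1,1,1]}}

```text
time: 3.03
position: [0.5808, -0.2906, 0.0045]
tool_rot: [0.997, -0.079, -0.0, -0.0]
ft_force: [0.4, 0.8, 1.2]
grip_width: 0.0217
grip_force: 20.0
```

{"api": "arm_command", "payload": {"delta_rot": [[0,0,0],[0,0,0],[0,0,0],[0,0,-1],[0,0,-3],[0,0,-5],[0,0,-7],[0,0,-9],[0,0,-9],[0,0,-9],[0,0,-9],[0,0,-9]], "delta_pos": [[0,0,-0.02],[0,0,-0.05],[0,0,-0.085],[-0.014,-0.018,-0.115],[-0.034,-0.044,-0.14],[-0.056,-0.073,-0.16],[-0.079,-0.102,-0.175],[-0.102,-0.132,-0.19],[-0.125,-0.162,-0.2],[-0.147,-0.191,-0.21],[-0.17,-0.221,-0.22],[-0.192,-0.25,-0.23]], "gripper": [1,1,1,1,1,1,1,1,1,1,1,1]}}

```text
time: 4.03
position: [0.4289, -0.012, 0.2349]
tool_rot: [1.0, -0.001, -0.0, -0.0]
ft_force: [0.8, -0.0, -1.1]
grip_width: 0.0213
grip_force: 20.0
```

{"api": "arm_command", "payload": {"delta_rot": [[0,0,0],[0,0,0],[0,0,0],[0,0,0],[0,0,0]], "delta_pos": [[-0.015,-0.03,-0.01],[-0.03,-0.055,-0.01],[-0.03,-0.055,-0.01],[-0.03,-0.055,-0.01],[-0.03,-0.055,-0.01]], "gripper": [1,1,1,1,1]}}

```text
time: 4.45
position: [0.4012, 0.0412, 0.2447]
tool_rot: [1.0, -0.0, 0.001, 0.0]
ft_force: [-0.5, -0.1, -0.2]
grip_width: 0.0218
grip_force: 20.0
```

```bash
python3 -c "
from h import *
snap('wrist','w2'); snap('scene','s2'); o=status.get_obs();print(o['grip_width'],o['grip_force'],o['time']);delta([.40,.04,.25],0)
"
```

```text
0.02177065978974209 19.979211688041687 4.55
now [0.4015 0.0406 0.2445] yaw -0.12 dpos [-0.0015  0.0006 -0.0055] drot [ 0.02 -0.04 -0.12]
```

View pics/w2.png

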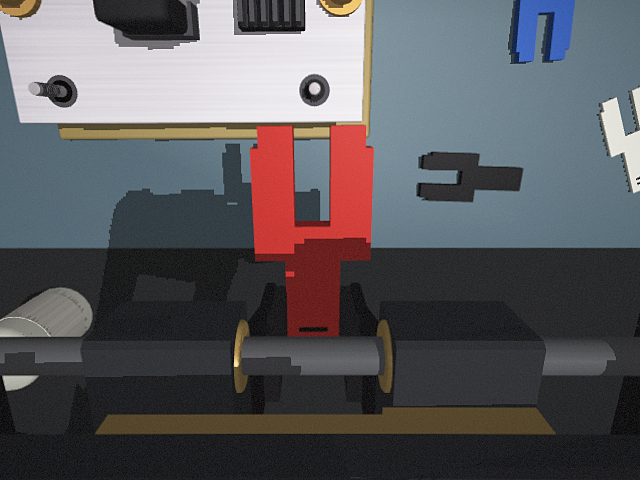

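The wrist view shows the packer held straight. Its slot is centred at about (312,225), and the deck's stud holes are at (62,92) and (314,90). Next I compare the stud heights in the scene picture.

```bash
python3 -c "
from h import *
r=at('w2',314,90,.092);l=at('w2',62,92,.092);print('holes',r,l,np.linalg.norm(r-l))
d=l-r;yaw=np.degrees(np.arctan2(-d[0],d[1]));print('yaw',yaw)
print('edge',at('w2',314,123,.092),at('w2',100,123,.092))
print('tip if short/tall',proj('w2',[[r[0],r[1],.113],[r[0],r[1],.123],[l[0],l[1],.123],[l[0],l[1],.113]]))
zt=.2445-.0045+.01
print('slot',at('w2',294.5,222,zt),at('w2',330,222,zt),'ends',at('w2',275,125,zt),at('w2',348,125,zt),'tail',at('w2',313,336,zt))
y=d/np.linalg.norm(d);x=np.array([y[1],-y[0],0]);c=(r+l)/2+x*.063;print('c',c)
b=cv2.imread('pics/scene0.png');K=6;x0,y0=295,228
im=cv2.resize(b[y0:y0+95,x0:x0+130],None,fx=K,fy=K,interpolation=1)
for sx in(-1,1):
  for sy in(-1,1):
    q=c+x*.063*sx+y*.09*sy
    p=proj('scene0',[[q[0],q[1],z] for z in(.092,.113,.123)])
    print(sx,sy,p.round(1).tolist())
    for (u,v),col in zip(p,((255,0,0),(0,0,255),(0,200,0))): cv2.circle(im,(int((u-x0+.5)*K),int((v-y0+.5)*K)),3,col,-1)
cv2.imwrite('pics/c2.png',im)
"
```

```text
holes [0.49768439 0.04005575 0.092     ] [0.49616517 0.2201837  0.092     ] 0.18013434930084407
yaw 0.48322825193498536
edge [0.47497093 0.040053   0.092     ] [0.47490302 0.19630931 0.092     ]
tip if short/tall [[314.07707505  88.10376653]
 [314.11785478  87.10046888]
 [ 33.97739175  89.26102101]
 [ 43.67933664  90.21037413]]
slot [0.44015394 0.048058   0.25      ] [0.44014503 0.03418231 0.25      ] ends [0.47669705 0.05470003 0.25      ] [0.47667727 0.02800934 0.25      ] tail [0.39024961 0.04085584 0.25      ]
c [0.55992254 0.13065105 0.092     ]
-1 -1 [[331.3, 244.6], [331.5, 238.8], [331.6, 236.0]]
-1 1 [[400.4, 256.0], [401.4, 250.3], [401.9, 247.5]]
1 -1 [[320.7, 280.1], [320.8, 274.4], [320.9, 271.6]]
1 1 [[394.5, 293.1], [395.5, 287.4], [396.0, 284.6]]
```

View pics/c2.png

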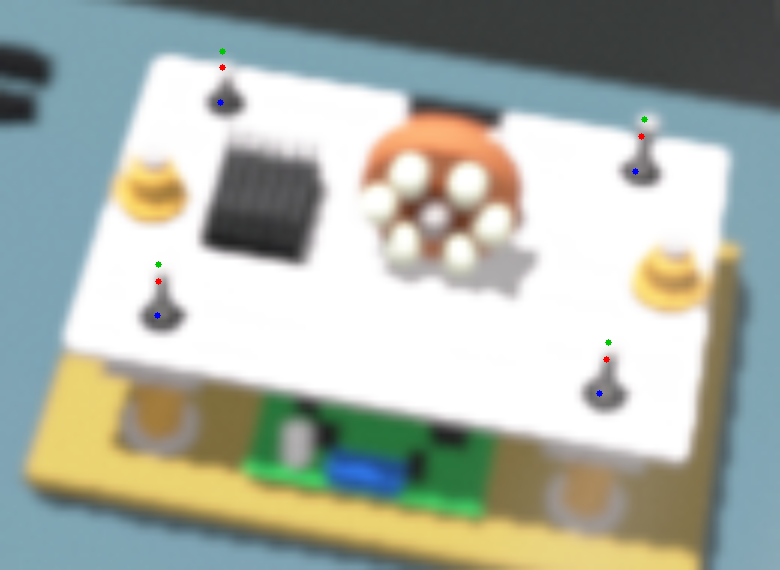

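The scene crop leaves the near, low-y stud ambiguous, while the near, high-y one is tall (the w2 tip at (34,89) matches 0.123 m). I'll look sideways at the near, low-y stud with the wrist camera.

{"api": "arm_command", "payload": {"delta_rot": [[0,0,0],[0,0,0],[0,0,0],[0,0,0],[0,0,0]], "delta_pos": [[0.005,-0.03,0],[0.01,-0.06,0],[0.015,-0.09,0],[0.02,-0.11,0],[0.02,-0.11,0]], "gripper": [1,1,1,1,1]}}

```text
time: 4.97
position: [0.4228, 0.1534, 0.2444]
tool_rot: [1.0, 0.0, 0.001, -0.001]
ft_force: [-0.3, 0.7, -0.4]
grip_width: 0.0212
grip_force: 20.0
```

```bash
python3 -c "
from h import *
snap('wrist','w3'); delta([.394,.04,.25],0)
P=[[.4977,.0401,.092],[.4977,.0401,.113],[.4977,.0401,.123],[.4962,.2202,.092],[.4962,.2202,.113],[.4962,.2202,.123]]
p=proj('w3',P);print(p.round(1).tolist())
a=cv2.imread('pics/w3.png');o=[]
for q in(p[:3],p[3:]):
  x0,y0=int(q[:,0].mean())-50,max(0,int(q[0,1])-50)
  im=cv2.resize(a[y0:y0+100,x0:x0+100],(400,400),interpolation=1)
  for (u,v),col in zip(q,((255,0,0),(0,0,255),(0,200,0))): cv2.circle(im,(int((u-x0+.5)*4),int((v-y0+.5)*4)),3,col,-1)
  o.append(im)
cv2.imwrite('pics/c3.png',np.hstack(o))
"
```

```text
now [0.4219 0.1519 0.2441] yaw 0.03 dpos [-0.028   0.1119 -0.0058] drot [ 0.01 -0.    0.03]
[[468.5, 121.4], [479.5, 121.7], [485.4, 121.9], [221.6, 123.6], [215.0, 124.1], [211.6, 124.4]]
```

View pics/c3.png

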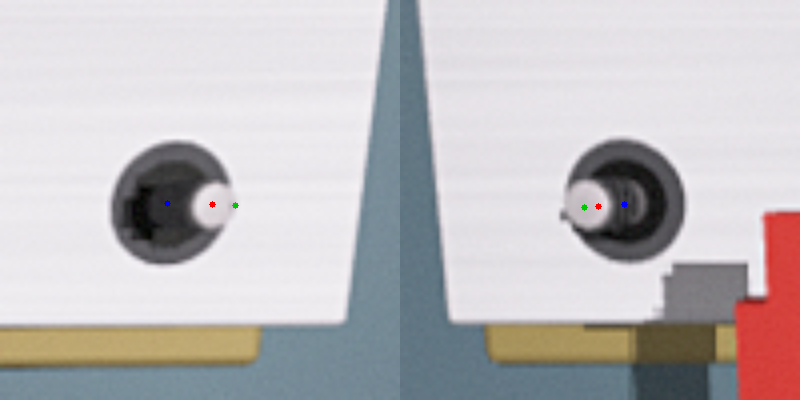

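The low-y tip falls exactly on the short (red) mark and the high-y tip on the tall one. So the short post is the near, low-y corner, with its stud at (0.4977, 0.040). Next I go in front of it.

{"api": "arm_command", "payload": {"delta_rot": [[0,0,0],[0,0,0],[0,0,0],[0,0,0],[0,0,0],[0,0,0],[0,0,0],[0,0,0],[0,0,0],[0,0,0],[0,0,0],[0,0,0]], "delta_pos": [[-0.008,0.03,0],[-0.016,0.06,0],[-0.024,0.09,0],[-0.031,0.112,0.02],[-0.031,0.112,0.05],[-0.031,0.112,0.08],[-0.031,0.112,0.11],[-0.031,0.112,0.14],[-0.031,0.112,0.16],[-0.031,0.112,0.168],[-0.031,0.112,0.168],[-0.031,0.112,0.168]], "gripper": [1,1,1,1,1,1,1,1,1,1,1,1]}}

```text
time: 6.02
position: [0.3895, 0.0383, 0.0761]
tool_rot: [1.0, -0.001, -0.001, -0.0]
ft_force: [-1.2, -0.5, -0.7]
grip_width: 0.0217
grip_force: 20.0
```

{"api": "arm_command", "payload": {"delta_rot": [[0,0,0],[0,0,0]], "delta_pos": [[0,0,0],[0,0,0]], "gripper": [1,1]}}

```text
time: 6.18
position: [0.3903, 0.0389, 0.0773]
tool_rot: [1.0, -0.001, 0.001, 0.0]
ft_force: [-0.2, 1.4, -0.9]
grip_width: 0.0215
grip_force: 20.0
```

```bash
python3 -c "
from h import *
snap('wrist','w4'); delta([.453,.0397,.0757],0); print(status.get_obs()['ft_force'])
a=cv2.imread('pics/w4.png'); zt=.0812
print(proj('w4',[[.475,.04,.092],[.4977,.0401,.113],[.465,.04,zt]]))
"
```

```text
now [0.3903 0.039  0.0774] yaw -0.08 dpos [ 0.0627 -0.0007  0.0018] drot [ 0.03 -0.13 -0.08]
[-0.12686623  0.3468134   0.24140898]
[[308.25612998  97.44166226]
 [306.61876848   6.15612764]
 [308.7154176  127.33731396]]
```

View pics/w4.png

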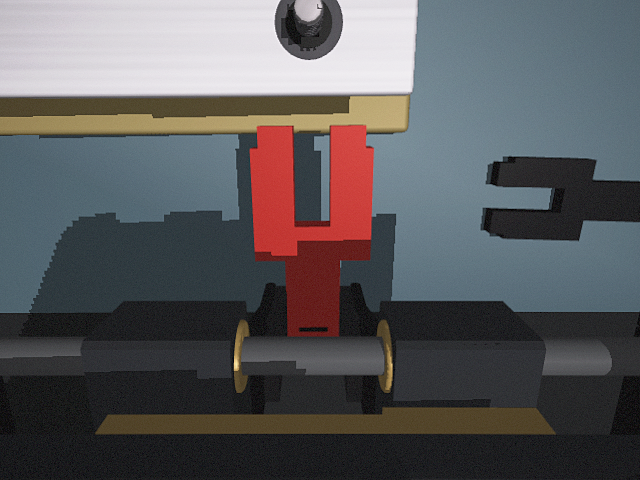

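The packer sits centred in front of the stud. The edge and stud fall where predicted, at rows 97 and 8. I lower it slightly and slide in.

{"api": "arm_command", "payload": {"delta_rot": [[0,0,0],[0,0,0],[0,0,0],[0,0,0],[0,0,0],[0,0,0],[0,0,0],[0,0,0],[0,0,0],[0,0,0]], "delta_pos": [[0,-0.001,0.0015],[0,-0.001,0.0018],[0.01,-0.001,0.0018],[0.02,-0.001,0.0018],[0.03,-0.001,0.0018],[0.038,-0.001,0.0018],[0.046,-0.001,0.0018],[0.053,-0.001,0.0018],[0.058,-0.001,0.0018],[0.058,-0.001,0.0018]], "gripper": [1,1,1,1,1,1,1,1,1,1]}}

```text
time: 7.07
position: [0.4493, 0.0402, 0.0747]
tool_rot: [1.0, -0.0, 0.001, 0.0]
ft_force: [0.1, 0.2, -0.7]
grip_width: 0.0216
grip_force: 20.0
```

{"api": "arm_command", "payload": {"delta_rot": [[0,0,0],[0,0,0],[0,0,0],[0,0,0],[0,0,0]], "delta_pos": [[0.002,0,0],[0.004,0,0],[0.006,0,0],[0.006,0,0],[0.006,0,0]], "gripper": [1,1,1,1,1]}}

```text
time: 7.48
position: [0.4534, 0.0404, 0.0748]
tool_rot: [1.0, -0.001, -0.0, -0.0]
ft_force: [0.1, -0.3, -0.2]
grip_width: 0.0215
grip_force: 20.0
```

{"api": "arm_command", "payload": {"delta_rot": [[0,0,0],[0,0,0],[0,0,0],[0,0,0]], "delta_pos": [[0.0015,0,0],[0.003,0,0],[0.003,0,0],[0.003,0,0]], "gripper": [1,1,1,1]}}

```text
time: 7.82
position: [0.4564, 0.0404, 0.0747]
tool_rot: [1.0, -0.0, -0.0, -0.0]
ft_force: [0.9, 0.8, -0.4]
grip_width: 0.0221
grip_force: 20.0
```

{"api": "arm_command", "payload": {"delta_rot": [[0,0,0],[0,0,0],[0,0,0],[0,0,0],[0,0,0]], "delta_pos": [[0,0,0.001],[0,0,0.0018],[0,0,0.0022],[0,0,0.0022],[0,0,0.0022]], "gripper": [1,1,1,1,1]}}

```text
time: 8.23
position: [0.4564, 0.0404, 0.0725]
tool_rot: [1.0, -0.001, -0.0, -0.0]
ft_force: [-1.1, 0.4, 0.5]
grip_width: 0.0217
grip_force: 20.0
```

```bash
python3 -c "
from h import *
snap('wrist','w5'); delta([.4564,.04,.0725],0); print(status.get_obs()['ft_force'],status.get_obs()['moment'])
"
```

```text
now [0.4564 0.0404 0.0725] yaw -0.06 dpos [-0.      0.0004  0.    ] drot [-0.    0.02 -0.06]
[-1.05643471  0.34552154  0.19106662] [0.01147719 0.20756753 0.04867857]
```

View pics/w5.png

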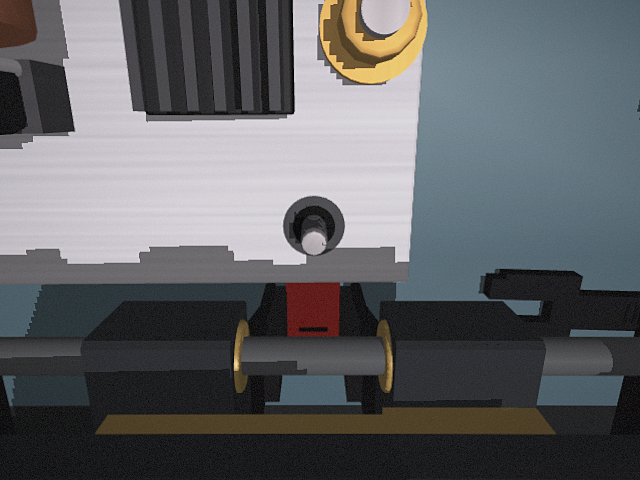

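The packer's tab (312,310) is centred under the stud at (314,240), and the head is hidden under the deck. I open the fingers.

{"api": "arm_command", "payload": {"delta_rot": [[0,0,0],[0,0,0],[0,0,0],[0,0,0],[0,0,0],[0,0,0],[0,0,0],[0,0,0]], "delta_pos": [[0,0,0],[0,0,0],[0,0,0],[0,0,0],[0,0,0],[0,0,0],[0,0,0],[0,0,0]], "gripper": [-0.2,-0.2,-0.2,-0.2,-0.2,-0.2,-0.2,-0.2]}}

```text
time: 8.95
position: [0.4566, 0.0404, 0.0726]
tool_rot: [1.0, -0.001, 0.0, -0.0]
ft_force: [-0.3, -0.6, 0.3]
grip_width: 0.0518
grip_force: 0.0
```

{"api": "arm_command", "payload": {"delta_rot": [[0,0,0],[0,0,0],[0,0,0],[0,0,0],[0,0,0],[0,0,0]], "delta_pos": [[0,0,-0.01],[0,0,-0.03],[0,0,-0.05],[-0.01,0,-0.075],[-0.02,0,-0.085],[-0.02,0,-0.085]], "gripper": [-0.2,-0.2,-0.2,-0.2,-0.2,-0.2]}}

```text
time: 9.45
position: [0.4357, 0.0406, 0.1594]
tool_rot: [1.0, -0.0, 0.001, 0.0]
ft_force: [-0.7, 0.1, 0.4]
grip_width: 0.0523
grip_force: 0.0
```

```bash
python3 -c "
from h import *
snap('wrist','w6'); delta([.482,.13,.115],0)
print(proj('w6',[[.4367,.04,.078],[.4367,.051,.078],[.4367,.029,.078]]))
"
```

```text
now [0.4364 0.0405 0.1584] yaw -0.06 dpos [ 0.0455 -0.0896  0.0435] drot [ 0.02 -0.11 -0.06]
[[313.43930149 247.59711773]
 [295.61285468 247.61183644]
 [331.26737345 247.58267271]]
```

View pics/w6.png

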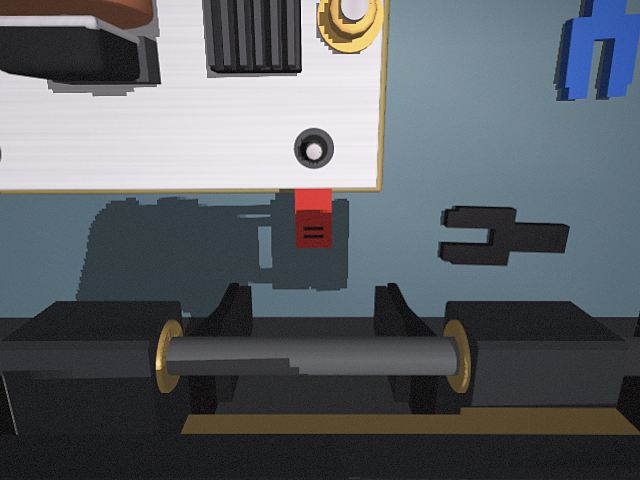

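The tail is at row 247.5 with edges at 295–332, exactly as predicted for the packer lying flat at z = 0.078 and home. I close the fingers and go above the bare strip.

{"api": "arm_command", "payload": {"delta_rot": [[0,0,0],[0,0,0],[0,0,0],[0,0,0],[0,0,0],[0,0,0],[0,0,0],[0,0,0],[0,0,0]], "delta_pos": [[0,-0.03,0],[0,-0.06,0],[0.01,-0.09,0],[0.03,-0.09,0],[0.049,-0.09,0.01],[0.049,-0.09,0.03],[0.049,-0.09,0.045],[0.049,-0.09,0.05],[0.049,-0.09,0.05]], "gripper": [1,1,1,1,1,1,1,1,1]}}

```text
time: 10.25
position: [0.4843, 0.1303, 0.1052]
tool_rot: [1.0, -0.001, -0.002, 0.0]
ft_force: [0.5, 0.7, -0.2]
grip_width: 0.003
grip_force: 0.0
```

{"api": "arm_command", "payload": {"delta_rot": [[0,0,0],[0,0,0],[0,0,0],[0,0,0],[0,0,0],[0,0,0],[0,0,0],[0,0,0]], "delta_pos": [[0,0,0.005],[0,0,0.01],[0,0,0.014],[0,0,0.017],[0,0,0.02],[0,0,0.022],[0,0,0.022],[0,0,0.022]], "gripper": [1,1,1,1,1,1,1,1]}}

```text
time: 10.92
position: [0.486, 0.1303, 0.0864]
tool_rot: [1.0, -0.0, 0.001, 0.0]
ft_force: [-0.7, 0.1, 6.6]
grip_width: 0.0001
grip_force: 3.2
```

{"api": "arm_command", "payload": {"delta_rot": [[0,0,0],[0,0,0],[0,0,0],[0,0,0],[0,0,0]], "delta_pos": [[0,0,0.001],[0,0,0.002],[0,0,0.002],[0,0,0.002],[0,0,0.002]], "gripper": [1,1,1,1,1]}}

```text
time: 11.33
position: [0.486, 0.1303, 0.0863]
tool_rot: [1.0, -0.0, 0.001, 0.0]
ft_force: [-4.0, -1.5, 21.5]
grip_width: 0.0004
grip_force: 10.9
```

{"api": "arm_command", "payload": {"delta_rot": [[0,0,0],[0,0,0],[0,0,0],[0,0,0],[0,0,0],[0,0,0],[0,0,0],[0,0,0],[0,0,0],[0,0,0]], "delta_pos": [[0,0,0.0008],[0,0,0.0008],[0,0,0.0008],[0,0,0.0008],[0,0,0.0008],[0,0,0.0008],[0,0,0.0008],[0,0,0.0008],[0,0,0.0008],[0,0,0.0008]], "gripper": [1,1,1,1,1,1,1,1,1,1]}}

```text
time: 12.17
position: [0.486, 0.1303, 0.0862]
tool_rot: [1.0, -0.0, 0.001, 0.0]
ft_force: [-5.6, -1.2, 28.6]
grip_width: 0.0004
grip_force: 14.0
```

```bash
python3 -c "
from h import *
print(robot.hand_in())"
```

```text
the job is handed in; nothing more can be done
None
```

I slid the red packer home on the short post (near side, low y) and let go of it. It lay flat there in the last picture. I then handed the job in with the gripper holding the deck down at about 29 N, flush at roughly 0.086 m; the hand-in gave no verdict.

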